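Fill up a carton of plug-in relays

TASK

Finish packing this carton: stand the three loose plug-in relays in the three open wells of its tray, one to a well, pins up and sitting fully down on the well floor. Handle them by their covers and never by the pins, set them down rather than drop them, and leave the relays already packed and the other things on the bench where they are.

Things in the scene. Friction and masses are not known exactly. Their poses are not given: they have to be found in the camera images.
- relay_a: Loose plug-in relay, 90 g: clear square cover 36 x 36 x 50 mm, round black base (33 mm across, 6 mm), pins. All three alike. Origin: centre of the cover's closed end, which it can stand on. z: from there along the relay to the pins (cover 0-50, base 50-56, pins 56-70 mm); x, y: square to the sides. It starts lying on a side, z level, origin 18 mm up.
- relay_b: Loose plug-in relay, 90 g: clear square cover 36 x 36 x 50 mm, round black base (33 mm across, 6 mm), pins. All three alike. Origin: centre of the cover's closed end, which it can stand on. z: from there along the relay to the pins (cover 0-50, base 50-56, pins 56-70 mm); x, y: square to the sides. It starts lying on a side, z level, origin 18 mm up.
- relay_c: Loose plug-in relay, 90 g: clear square cover 36 x 36 x 50 mm, round black base (33 mm across, 6 mm), pins. All three alike. Origin: centre of the cover's closed end, which it can stand on. z: from there along the relay to the pins (cover 0-50, base 50-56, pins 56-70 mm); x, y: square to the sides. It starts upright, pins up.
- relay_a_pins: The pins of relay_a: a ring of thin pins, 20 mm across and 11 mm long, round a black key post 8 mm thick and 14 mm long. Fixed to the relay; origin at their foot, 56 mm along the relay's z.
- relay_b_pins: The pins of relay_b: a ring of thin pins, 20 mm across and 11 mm long, round a black key post 8 mm thick and 14 mm long. Fixed to the relay; origin at their foot, 56 mm along the relay's z.
- relay_c_pins: The pins of relay_c: a ring of thin pins, 20 mm across and 11 mm long, round a black key post 8 mm thick and 14 mm long. Fixed to the relay; origin at their foot, 56 mm along the relay's z.
- carton: Open brown carton, fixed, at any yaw: outside 162 (x) x 226 (y) mm, walls 5 mm thick, 90 mm high, flaps down. Origin: centre of its underside. A black tray in it, top 30 mm above the bench, has six square wells 44 x 44 mm, 25 mm deep, 64 mm apart (x -32, 32; y -64, 0, 64 mm), sides along x and y. Room beside a cover: 26 mm; only a gripper pointing straight down fits.
- open_well_1 (a point): One of the three open (empty) wells: centre of its floor, 5 mm above the bench, at x, y = -32, -64 mm in the carton's frame; axes as the carton's.
- open_well_2 (a point): One of the three open (empty) wells: centre of its floor, 5 mm above the bench, at x, y = 32, 0 mm in the carton's frame; axes as the carton's.
- open_well_3 (a point): One of the three open (empty) wells: centre of its floor, 5 mm above the bench, at x, y = -32, 64 mm in the carton's frame; axes as the carton's.
- packed_1: A relay of the same kind already packed: it stands, pins up, in another well of the carton. Origin and axes as for the loose ones; pin tips 75 mm above the bench.
- packed_2: A relay of the same kind already packed: it stands, pins up, in another well of the carton. Origin and axes as for the loose ones; pin tips 75 mm above the bench.
- packed_3: A relay of the same kind already packed: it stands, pins up, in another well of the carton. Origin and axes as for the loose ones; pin tips 75 mm above the bench.
- tape_roll: Bystander: paper roll of tape lying flat, 100 mm diameter, 76 mm hole, 48 mm high. Origin: centre of its underside.
- parts_bin: Bystander: blue open-front parts bin with brass spacers, 120 (x) x 90 (y) mm, 70 mm high. Origin: centre of its underside.
- wipes_box: Bystander: green box, 115 x 115 mm, 85 mm high. Origin: centre of its underside.
Mind the look-alikes: they are no part of the job. What is shaped like the relay_c but blue is not meant.

How it is judged (in metres and radians):
At the end, for the whole second after the job is handed in: Each of the three loose relays stands at rest in an open well of its own: its closed end within 8 mm (sideways) of the well's centre and less than 9 mm above the carton's underside (floor at 5 mm), pins up, within 0.1 rad of upright ((horizontal distance between relay_a and open_well_1 below 0.008 m or horizontal distance between relay_a and open_well_2 below 0.008 m or horizontal distance between relay_a and open_well_3 below 0.008 m) and z of each of relay_a, relay_b, relay_c in the frame of carton below 0.009 m and angle between each of relay_a, relay_b, relay_c's own z axis and vertical below 0.1 rad and linear speed of each of relay_a, relay_b, relay_c below 0.02 m/s and (horizontal distance between relay_b and open_well_1 below 0.008 m or horizontal distance between relay_b and open_well_2 below 0.008 m or horizontal distance between relay_b and open_well_3 below 0.008 m) and (horizontal distance between relay_c and open_well_1 below 0.008 m or horizontal distance between relay_c and open_well_2 below 0.008 m or horizontal distance between relay_c and open_well_3 below 0.008 m)); the robot touches nothing.
It fails at once if a packed relay is disturbed (moved over 10 mm or tipped over 0.2 rad) (distance of any of packed_1, packed_2, packed_3 from where it was at the start of the episode above 0.01 m or angle between any of packed_1, packed_2, packed_3's own z axis and vertical above 0.2 rad).
It fails at once if the tape roll, parts bin or wipes box is moved over 20 mm (distance of any of tape_roll, parts_bin, wipes_box from where it was at the start of the episode above 0.02 m).
It fails at once if the fingers press on the pins of a loose relay (over 2 N) (contact force between the fingers and relay_a_pins above 2 N or contact force between the fingers and relay_b_pins above 2 N or contact force between the fingers and relay_c_pins above 2 N).
It fails at once if a loose relay is dropped (out of the fingers it falls at over 0.8 m/s, from some 30 mm, with its closed end below 50 mm) ((height (world z) of relay_a below 0.05 m and linear speed of relay_a above 0.8 m/s and contact force between the fingers and relay_a below 0.5 N) or (height (world z) of relay_b below 0.05 m and linear speed of relay_b above 0.8 m/s and contact force between the fingers and relay_b below 0.5 N) or (height (world z) of relay_c below 0.05 m and linear speed of relay_c above 0.8 m/s and contact force between the fingers and relay_c below 0.5 N)).
It also fails if it takes over 72 s, if anything falls off the work surface, if the arm or the gripper's body presses on something with over 40 N, if the wrist force passes 120 N, or if a joint passes its speed limit or range.

ROBOT

A 6-joint arm with a two-finger parallel gripper is mounted at the origin on the work surface. World frame = base frame: x ahead of the robot, y to its left, z up, the work surface at z = 0. Lengths are in mm, angles in rad, forces in N, time in s.
With the tool pointing down it reaches from about 300 to 825 mm from the base axis. Payload 5.4 kg.
Tool frame: the origin (TCP) lies midway between the tips of the shut fingers; the grasp point (between the pads) lies 19 mm behind it (r.grip_point_offset is the z of the grasp point in the tool frame, in mm); z points along the fingers, y is the line along which they close (so a half turn about z gives the same grasp; the last joint's range is limited). The gripper opens to 92 mm and grips with 3 to 60 N. Pads are 20 mm wide; open, the fingers measure 128 mm over their backs; the gripper's body (75 mm by 189 mm) begins 69 mm behind the grasp point.
Start: joints at [-0.21, 0.158, 1.597, -0, 1.386, -0.21], TCP at [574.983, -0.018, 188.701] pointing down, gripper open.
Joint ranges: [-2.91, 2.91], [-0.94, 2.29], [0.18, 2.7], [-1.29, 4.43], [0.17, 2.64], [-3, 3]. Speed limits (rad/s): [2.57, 2.57, 3.14, 3.14, 3.14, 3.14].

INTERFACE

Orientations are given as a unit quaternion [x, y, z, w].
In Python, from rig import status, viewer, r, finder gives the robot as it stands. The module is installed in compiled form; this text tells all that it offers.
- The arm moves only by the tool apply_moves, never from a script. Its argument "motion" is a list of rows, each a list of 3 entries, a list of its own where there are three numbers: the gripper command: -1 is shut, 1 is fully open, values between are in proportion, then the shift along the tool's x, y, z in units of 25 mm (1.0 is 25 mm), then the turn about the tool's z in units of 8 degrees (1.0 is 8 degrees). A call has 1 to 10 rows; each row is the pose to reach, as a shift and turn from the pose commanded when the call began, along the tool's axes at that moment; what a row does not reach only later rows make up. A row lasts 1/8 s, in which the tool goes at most 62.5 mm and 10.7 degrees, less where a joint would pass 70% of its speed; a pose out of reach is approached as far as the arm can. A call with a gripper value outside its range is refused whole. The fingers move at their own pace and stop on an object; "newtons" is the grip in N (left out, the last holds). Time passes only in rows, so rows that repeat a pose let the fingers close. It gives the time, the measured TCP pose, the force, the opening and the grip force at its end, in the units of the state.
- status.get_obs(): the state, without advancing time (a new reading comes with each control period).
- viewer.capture(name): name is "scene" or "side" or "wrist"; returns the picture (384x512x3 uint8, blue, green, red); there is no depth.
- viewer.camera_params(name): a dict with "K" (3x3 intrinsics, pixels), "R" (3x3) and "t" (3): a world point X has camera coordinates R X + t; the wrist camera has in their place "T_tool_cam" (4x4, takes a point from camera to tool coordinates, whose origin is the TCP and whose axes are the flange's). Camera axes: x right, y down, z forward; pixel columns grow to the right and rows downward; lengths in mm; the calibration is good to about 2 mm. A picture is of the moment at which its call begins: read the wrist's pose just before it. camera_params takes no time and is no camera call.
- r.finish_job(): hands the job in; it is judged then, once.
Trained networks look in the newest picture that a camera, given by its name, has taken for a name from the list of things; names that differ only in an ending like _2 or _b are one class to them, and where a whole thing is asked for, a point or a joint stands for the part that bears it (a point fixed in the world has none). Each returns a list of dicts, best first, with "p" (0 to 1); they miss things now and then, are a little off and sometimes report something else, mostly with a low value. They report only what shows in the picture. A call takes as long as a camera call. They do not tell look-alikes from the thing itself.
- finder.trace(camera, name): "pixels" (384x512 bool, what is visible of it) and "rect" ([centre column, centre row, width, height] in pixels, round what is visible of it).
- finder.mark_of(camera, name): "at" ([column, row] in pixels: a listed point, or the origin of a listed thing).
The state is a dict: "t": time; "joints": joint angles; "qvel": joint speeds; "effort": joint torques, N m; "ee_pos": TCP position; "eef_rot": TCP orientation; "contact_force": force on the tool from outside, world axes, zero at the start; "ft_torque": the same for the moment, N m; "width": finger opening in mm; "finger_force": force on a finger pad.
Only numpy, scipy, OpenCV 4.12 (cv2) and the standard library are available. Lean on these libraries where they do the work, as an engineer would, in place of code of your own. Each camera call takes 0.05 s, during which the arm holds its last target. There are 200 camera calls.

## Working session

There is one attempt and no reset: what is moved stays moved. The work goes in short steps, Python scripts to look and compute and a tool call to move; the robot and the scene stay as the last step left them, time stands still between calls to the robot, and variables do not carry over. Pictures are saved under pics/ and viewed, at most 10 in all, crops included, and the job is handed in when it is done.

Besides the shell and the picture viewer there is one more tool, called after "Call:" as name(argument=value, ...) on one line, values as JSON. apply_moves: Moves the arm, as the interface text tells. Its arguments: {"type":"object","properties":{"motion":{"type":"array","items":{"type":"array"}},"newtons":{"type":"number"}},"required":["motion"]}

```bash
mkdir -p pics; cat > h.py <<'E'
import numpy as np, cv2
from rig import status, viewer, r, finder
from scipy.spatial.transform import Rotation as Rn
def campose(name, obs=None):
    p=viewer.camera_params(name); K=np.array(p["K"])
    if name=="wrist":
        o=obs or status.get_obs(); T=np.eye(4); T[:3,:3]=Rn.from_quat(o["eef_rot"]).as_matrix(); T[:3,3]=o["ee_pos"]
        M=T@np.array(p["T_tool_cam"]); return K,M[:3,:3],M[:3,3]
    R=np.array(p["R"]); return K,R.T,-R.T@np.array(p["t"]).ravel()
def unproj(name,uv,z,obs=None):
    K,R,c=campose(name,obs); d=R@np.linalg.inv(K)@np.array([uv[0],uv[1],1.]); return c+d*(z-c[2])/d[2]
def proj(name,X,obs=None):
    K,R,c=campose(name,obs); q=K@(R.T@(np.array(X,float)-c)); return q[:2]/q[2]
E
python3 - <<'E'
from h import *
o=status.get_obs(); print(o["ee_pos"],o["eef_rot"],o["width"],r.grip_point_offset)
ims=[viewer.capture(n) for n in ("scene","side","wrist")]
for n,i in zip(("scene","side","wrist"),ims): cv2.imwrite(f"pics/{n}0.png",i)
for n in ("scene","side","wrist"):
    print(n,[np.round(x).tolist() for x in campose(n)[1:]])
    for k in ("relay_a","relay_a_pins","carton","open_well_1","packed_1"):
        print(k,[(np.round(d["at"]).tolist(),round(d["p"],2)) for d in finder.mark_of(n,k)])
E
```

```text
[5.74326831e+02 1.19497205e-01 1.87721057e+02] [ 7.07112460e-01  7.07100484e-01 -5.12459262e-04 -7.81717147e-04] 91.88268796918257 -18.700000000000003
scene [[[-0.0, 1.0, -0.0], [1.0, 0.0, -0.0], [-0.0, -1.0, -1.0]], [1069.0, 79.0, 902.0]]
relay_a [([203.0, 135.0], 0.82), ([235.0, 196.0], 0.67), ([227.0, 234.0], 0.66), ([160.0, 121.0], 0.65), ([265.0, 158.0], 0.64)]
relay_a_pins []
carton [([374.0, 207.0], 0.78)]
open_well_1 [([351.0, 207.0], 0.91), ([382.0, 197.0], 0.77), ([398.0, 228.0], 0.76), ([154.0, 189.0], 0.23)]
packed_1 [([359.0, 190.0], 0.8), ([408.0, 205.0], 0.61), ([376.0, 216.0], 0.49)]
side [[[1.0, -0.0, 0.0], [-0.0, -1.0, 1.0], [-0.0, -1.0, -1.0]], [396.0, -852.0, 894.0]]
relay_a [([228.0, 306.0], 0.82), ([274.0, 236.0], 0.74), ([214.0, 236.0], 0.66)]
relay_a_pins [([202.0, 255.0], 0.37)]
carton [([202.0, 163.0], 0.65)]
open_well_1 [([193.0, 156.0], 0.92), ([214.0, 170.0], 0.88), ([208.0, 142.0], 0.62)]
packed_1 [([203.0, 160.0], 0.68), ([212.0, 154.0], 0.62), ([193.0, 172.0], 0.45)]
wrist [[[1.0, -0.0, 0.0], [-0.0, -1.0, -0.0], [0.0, 0.0, -1.0]], [574.0, 70.0, 386.0]]
relay_a [([179.0, 278.0], 0.63)]
relay_a_pins [([180.0, 279.0], 0.66), ([390.0, 196.0], 0.37)]
carton [([197.0, 16.0], 0.79)]
open_well_1 [([167.0, 13.0], 0.95), ([220.0, 75.0], 0.81)]
packed_1 [([168.0, 73.0], 0.92), ([224.0, 12.0], 0.67)]
```

```bash
python3 - <<'E'
import cv2
i=cv2.imread("pics/scene0.png"); cv2.imwrite("pics/scene0c.png",cv2.resize(i[90:330,100:440],None,fx=2.35,fy=2.35,interpolation=cv2.INTER_CUBIC))
E
```

```text
(no output)
```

View pics/scene0c.png

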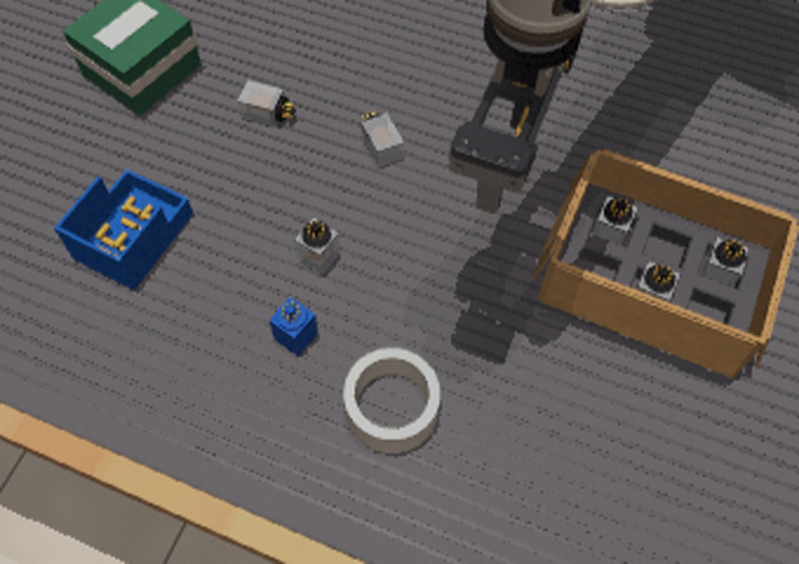

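View pics/side0.png

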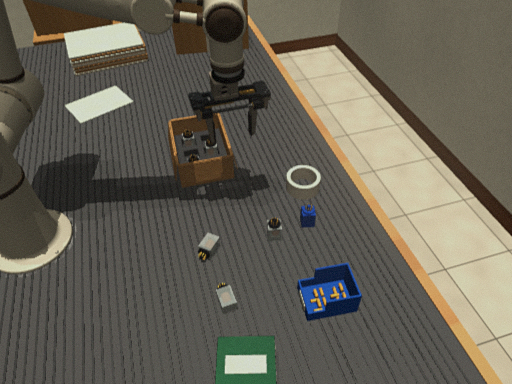

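View pics/wrist0.png

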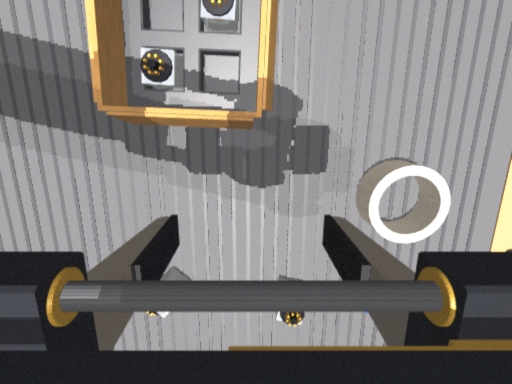

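Scene picture: lying relays at about (213,133), pins right, and (263,149), pins upper-left. Upright clear relay_c is at (235,194). A blue look-alike stands at (225,228), and the wells are in the carton at right. The upright ones are the clear one at (235,194), which is relay_c, and the blue one at (225,228), which I'll leave alone.

```bash
python3 - <<'E'
from h import *
def show(l,n,uv,z): print(l,n,np.round(unproj(n,uv,z)[:2],1))
show("c","scene",(235,196),0); show("c","side",(274,236),0)
show("L1","scene",(203,135),18); show("L1","side",(228,306),18)
show("L1pin","scene",(223.4,135.5),18)
show("L2","scene",(265,158),18); show("L2","side",(214,236),18); show("L2pin","scene",(257,139),18); show("L2pin","side",(202,255),18)
for uv in ((351,207),(382,197),(398,228)): show("w","scene",uv,5)
for uv in ((193,156),(214,170),(208,142)): show("w","side",uv,5)
for uv in ((167,13),(220,75)): show("w","wrist",uv,5)
for uv in ((359,190),(408,205),(376,216)): show("p","scene",uv,5)
for uv in ((203,160),(212,154),(193,172)): show("p","side",uv,5)
i=cv2.imread("pics/scene0.png"); cv2.imwrite("pics/crop_up.png",cv2.resize(i[115:250,190:290],None,fx=4.4,fy=4.4,interpolation=cv2.INTER_CUBIC))
E
```

```text
c scene [ 620.5 -190.8]
c side [ 628.8 -185.4]
L1 scene [ 472.4 -364.3]
L1 side [ 457.7 -361.1]
L1pin scene [ 450.6 -306.1]
L2 scene [ 480.2 -157.8]
L2 side [ 472.4 -150.3]
L2pin scene [ 424.4 -206.6]
L2pin side [ 429.5 -201.2]
w scene [534.  116.9]
w scene [471.1 187.3]
w scene [547.7 247.7]
w side [481.5 202.9]
w side [531.6 116.4]
w side [543.1 258.2]
w wrist [475.5 188.6]
w wrist [536.5 119.8]
p scene [473.3 123. ]
p scene [468.9 258.3]
p scene [535. 186.]
p side [508.4 173.5]
p side [542.4 193.5]
p side [467.2 127.6]
```

View pics/crop_up.png

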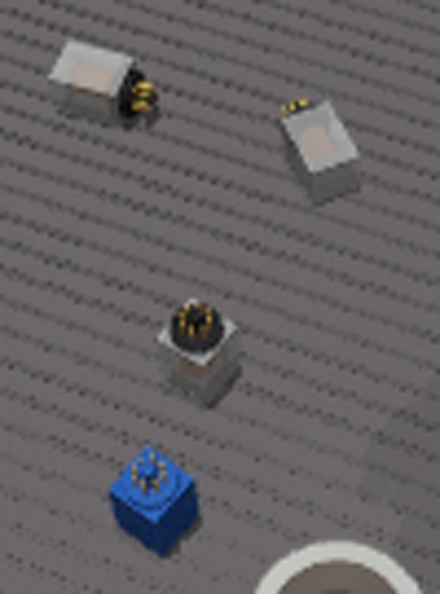

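Closed up, the clear upright relay is at crop (198,340) and the blue one at (152,490). I'll take the clear one as relay_c. Next I move to see all three from above.

Call:
apply_moves(motion=[[1, [-16, -1.8, 0], 0], [1, [-16, -1.8, 0], 0], [1, [-16, -1.8, 0], 0], [1, [-16, -1.8, 0], 0], [1, [-16, -1.8, 0], 0], [1, [-16, -1.8, 0], 0], [1, [-16, -1.8, 0], 0], [1, [-16, -1.8, 0], 0], [1, [-16, -1.8, 0], 0]])

```text
t: 2.02
ee_pos: [530.2, -399.0, 188.6]
eef_rot: [0.707, 0.707, 0.0, -0.0]
contact_force: [0.2, 0.4, -0.4]
width: 91.8
finger_force: 0.0
```

```bash
python3 - <<'E'
from h import *
o=status.get_obs(); print(o["t"],np.round(o["ee_pos"],1),o["eef_rot"],np.round(o["joints"],2))
im=viewer.capture("wrist"); cv2.imwrite("pics/w1.png",im)
for k in ("relay_a","relay_a_pins"):
    for d in finder.mark_of("wrist",k):
        z=18; print(k,np.round(d["at"]),round(d["p"],2),"z18",np.round(unproj("wrist",d["at"],18,o)[:2],1),"z0",np.round(unproj("wrist",d["at"],0,o)[:2],1),"z56",np.round(unproj("wrist",d["at"],56,o)[:2],1))
for d in finder.trace("wrist","relay_a"):
    c,wh,a=cv2.minAreaRect(cv2.findNonZero(d["pixels"].astype(np.uint8))); print(round(d["p"],2),np.round(c),np.round(wh),a)
cv2.imwrite("pics/w1c.png",cv2.resize(im[0:300,120:440],None,fx=2,fy=2,interpolation=cv2.INTER_CUBIC))
E
```

```text
2.025 [ 530.2 -399.   188.6] [ 7.06881770e-01  7.07331614e-01  2.39749733e-04 -3.07542688e-04] [-0.83  0.39  1.32  0.    1.43 -0.83]
relay_a [198. 147.] 0.67 z18 [ 462.7 -366.2] z0 [ 459.4 -368.1] z56 [ 469.6 -362.4]
relay_a_pins [199. 148.] 0.45 z18 [ 463.7 -368.7] z0 [ 460.5 -370.6] z56 [ 470.5 -364.6]
0.62 [192. 120.] [60. 34.] 84.5596694946289
0.62 [335.   4.] [ 7. 36.] 90.0
```

View pics/w1c.png

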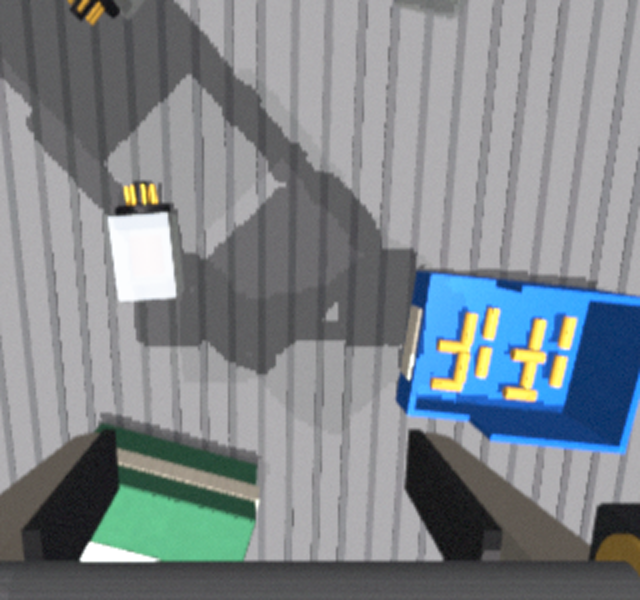

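The crop shows L1's white top face with corners (108,212), (172,207), (177,297), (118,301) and pins up, in +y. L2's pins are at the top left edge.

```bash
cat >> h.py <<'E'
def tool_delta(o,target):  # world TCP target -> units along tool axes
    return Rn.from_quat(o["eef_rot"]).as_matrix().T@(np.array(target)-o["ee_pos"])/25
def line(name,corners,obs,z=36): # corners: 2 pins-end,2 closed-end (pixels)
    P=np.array([unproj(name,c,z,obs)[:2] for c in corners]); a=P[:2].mean(0); b=P[2:].mean(0)
    return P,a,b,np.degrees(np.arctan2(*(a-b)[::-1]))
E
python3 - <<'E'
from h import *
o=status.get_obs(); print(viewer.camera_params("wrist")["K"])
P,a,b,ang=line("wrist",[(174,106),(206,103.5),(208.5,148.5),(179,150.5)],o)
print(np.round(P,1),a,b,ang,np.linalg.norm(a-b))
u=(a-b)/np.linalg.norm(a-b); m=(a+b)/2
for z in (25,54): t=m+u*(z-25); print(z,t,tool_delta(o,[*t,18]))
E
```

```text
[[286.37122378   0.         250.52722751]
 [  0.         286.37122378 189.87747586]
 [  0.           0.           1.        ]]
[[ 440.1 -317.1]
 [ 477.7 -314.3]
 [ 478.8 -366.7]
 [ 442.8 -369.2]] [ 458.88870291 -315.70877822] [ 460.78934676 -367.97506459] 92.08262179025004 52.300833056553586
25 [ 459.83902484 -341.84192141] [ 2.28126327 -2.8230255   6.83672669]
54 [ 458.78514733 -312.86107701] [ 3.44056317 -2.86332121  6.83674683]
```

Call:
apply_moves(motion=[[1, [3.45, -2.86, 1], -0.45], [1, [3.45, -2.86, 3], -0.45], [1, [3.45, -2.86, 5], -0.45], [1, [3.45, -2.86, 6.8], -0.45], [1, [3.45, -2.86, 6.8], -0.45], [1, [3.45, -2.86, 6.8], -0.45], [-1, [3.45, -2.86, 6.8], -0.45], [-1, [3.45, -2.86, 6.8], -0.45], [-1, [3.45, -2.86, 6.8], -0.45], [-1, [3.45, -2.86, 6.8], -0.45]], newtons=3)

```text
t: 3.48
ee_pos: [458.6, -313.9, 18.9]
eef_rot: [0.685, 0.729, -0.0, 0.0]
contact_force: [0.2, -0.3, -0.3]
width: 54.3
finger_force: 0.0
```

Call:
apply_moves(motion=[[-1, [0, 0, 0], 0], [-1, [0, 0, 0], 0], [-1, [0, 0, 0], 0], [-1, [0, 0, 0], 0], [-1, [0, 0, -1], 0], [-1, [0, 0, -3], 0], [-1, [0, 0, -3], 0], [-1, [0, 0, -3], 0]])

```text
t: 4.47
ee_pos: [458.2, -313.5, 93.2]
eef_rot: [0.685, 0.729, 0.0, -0.0]
contact_force: [0.3, 0.5, -0.9]
width: 0.5
finger_force: 0.0
```

```bash
python3 - <<'E'
from h import *
o=status.get_obs(); print(o["t"],np.round(o["ee_pos"],1),o["width"],o["finger_force"])
im=viewer.capture("wrist"); s=viewer.capture("side"); print(proj("side",o["ee_pos"]))
u,v=proj("side",o["ee_pos"]).astype(int); c=cv2.resize(s[max(v-50,0):v+50,u-60:u+60],None,fx=4,fy=4,interpolation=cv2.INTER_CUBIC)
w=cv2.resize(im[100:384,90:410],(450,400)); cv2.imwrite("pics/g1.png",cv2.resize(np.hstack([c[:400,:480][:, :],cv2.resize(w,(450,c.shape[0]))]),(790,340)))
E
```

```text
4.475 [ 458.2 -313.5   93.2] 0.4696924445295108 0.0
[220.8271635  271.04259756]
```

View pics/g1.png

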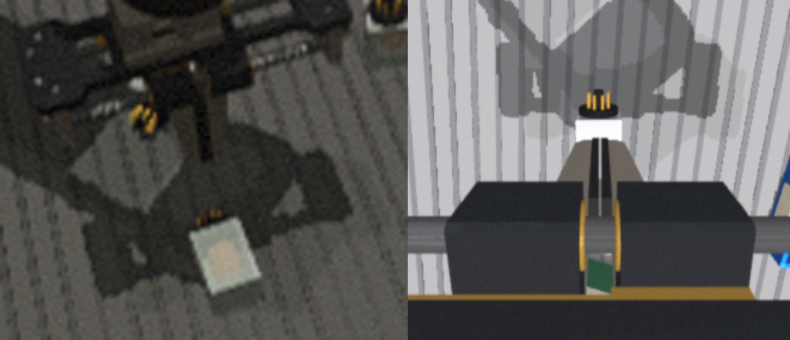

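```bash
python3 - <<'E'
from h import *
o=status.get_obs()
print("tcp",proj("wrist",o["ee_pos"],o), "cover edge",unproj("wrist",(250.5,200.2),36,o),"post tip",unproj("wrist",(251,176),18,o),"exp. cover edge",proj("wrist",[458.9,-318,36],o))
for k in ("relay_a","relay_a_pins"):
  for n in ("side","wrist"):
    print(k,n,[(np.round(d["at"]).tolist(),round(d["p"],2),np.round(unproj(n,d["at"],18,o)[:2]).tolist()) for d in finder.mark_of(n,k)])
E
```

```text
tcp [251.35064197 215.57522966] cover edge [ 457.18142753 -317.57846241   36.        ] post tip [ 456.44627427 -298.51904873   18.        ] exp. cover edge [252.33293577 200.75122923]
relay_a side [([226.0, 306.0], 0.79, [454.0, -360.0])]
relay_a wrist [([439.0, 64.0], 0.97, [615.0, -188.0]), ([277.0, 11.0], 0.65, [470.0, -155.0]), ([234.0, 61.0], 0.53, [435.0, -197.0])]
relay_a_pins side [([203.0, 252.0], 0.55, [434.0, -193.0])]
relay_a_pins wrist [([232.0, 64.0], 0.67, [434.0, -199.0])]
```

Grip missed or slipped: the relay still lies in place, cover edge at y≈-318. I'll retry with more overlap and check the grip before lifting.

Call:
apply_moves(motion=[[0.3, [-0.42, 0, 0], 0], [0.3, [-0.42, 0, 0], 0], [0.3, [-0.42, 0, 0], 0], [0.3, [-0.42, 0, 0], 0], [0.3, [-0.42, 0, 0], 0], [0.3, [-0.42, 0, 0], 0], [0.3, [-0.42, 0, 2], 0], [0.3, [-0.42, 0, 3.15], 0], [-1, [-0.42, 0, 3.15], 0], [-1, [-0.42, 0, 3.15], 0]], newtons=5)

```text
t: 6.02
ee_pos: [460.0, -325.1, 16.4]
eef_rot: [0.685, 0.729, -0.0, 0.001]
contact_force: [-0.4, -0.3, 0.0]
width: 41.8
finger_force: 0.0
```

Call:
apply_moves(motion=[[-1, [0, 0, 0], 0], [-1, [0, 0, 0], 0], [-1, [0, 0, 0], 0]])

```text
t: 6.4
ee_pos: [459.4, -324.5, 15.5]
eef_rot: [0.685, 0.729, -0.0, 0.001]
contact_force: [-0.4, -0.3, 0.6]
width: 12.0
finger_force: 0.0
```

```bash
python3 - <<'E'
from h import *
o=status.get_obs(); print(o["t"],np.round(o["ee_pos"],1),o["width"],o["finger_force"])
s=viewer.capture("side"); sc=viewer.capture("scene"); im=viewer.capture("wrist")
def cr(n,i,d=45):
    u,v=proj(n,o["ee_pos"]).astype(int); print(n,u,v); cv2.circle(i,(u,v),1,(0,0,255),-1); return cv2.resize(i[v-d:v+d,u-d:u+d],(390,390),interpolation=cv2.INTER_CUBIC)
cv2.imwrite("pics/g2.png",np.hstack([cr("side",s),cr("scene",sc)]))
cv2.imwrite("pics/g2w.png",im)
E
```

```text
6.4 [ 459.4 -324.5   15.5] 11.976365883232823 0.0
side 225 293
scene 216 136
```

View pics/g2.png

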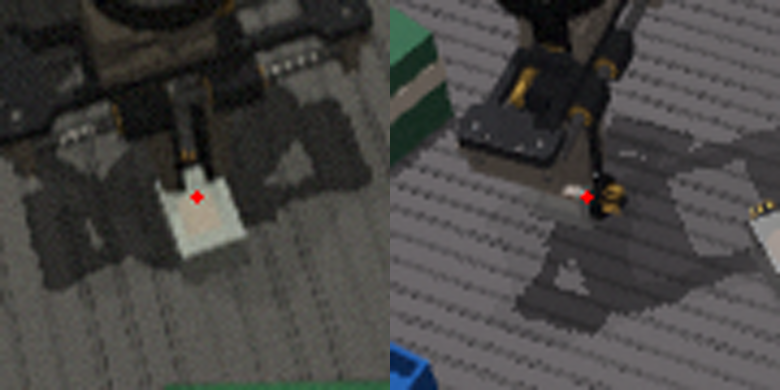

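```bash
python3 - <<'E'
from h import *
o=status.get_obs()
im=cv2.imread("pics/g2w.png"); a=cv2.resize(im[150:300,170:330],None,fx=3.7,fy=3.7,interpolation=cv2.INTER_CUBIC)
cv2.imwrite("pics/g2wc.png",a)
print(proj("wrist",o["ee_pos"],o),viewer.camera_params("wrist")["T_tool_cam"])
for X in ([441,-368,36],[478,-368,36],[477,-318,36],[440,-318,36]): print(proj("wrist",X,o),proj("side",X),proj("scene",X))
E
```

```text
[251.34793717 215.57073885] [[-2.75702702e-04 -9.68772855e-01 -2.47949750e-01  6.97389202e+01]
 [ 9.99999784e-01 -4.14945298e-04  5.09317307e-04 -6.95159262e-01]
 [-5.96298364e-04 -2.47949556e-01  9.68772761e-01 -1.97120777e+02]
 [ 0.00000000e+00  0.00000000e+00  0.00000000e+00  1.00000000e+00]]
[221.3114865 283.7040739] [221.03536839 306.65789124] [205.80884804 123.35036545]
[274.50770495 286.63536013] [236.83212758 302.23074042] [200.19552333 132.14502971]
[279.36218333 218.82474518] [230.95845082 284.18646092] [215.37117902 136.88679429]
[222.63945463 215.48023179] [215.6522362  288.33170771] [220.79861388 127.94108489]
```

View pics/g2wc.png

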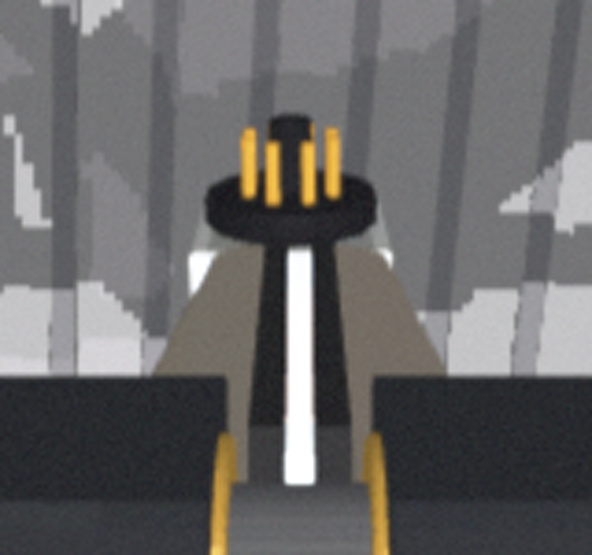

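Fingers closed through the top of the cover without any contact: only the pads seem to touch, and they sit around the grasp point. The cover top at z=36 was at or above that point, so I'll put the pads lower.

Call:
apply_moves(motion=[[0.4, [0.1, 0, 0], 0], [0.4, [0.1, 0, 0], 0], [0.4, [0.1, 0, 0], 0], [0.4, [0.1, 0, 0], 0], [0.4, [0.1, 0, 0], 0], [0.4, [0.1, 0, 0.4], 0], [-1, [0.1, 0, 0.4], 0], [-1, [0.1, 0, 0.4], 0], [-1, [0.1, 0, 0.4], 0], [-1, [0.1, 0, 0.4], 0]], newtons=3)

```text
t: 7.8
ee_pos: [459.0, -321.8, 5.0]
eef_rot: [0.685, 0.729, -0.0, 0.0]
contact_force: [-0.4, 0.0, -0.4]
width: 35.9
finger_force: 3.0
```

Gripped: width 35.9. Lifting to see whether it swings.

Call:
apply_moves(motion=[[-1, [0, 0, -1], 0], [-1, [0, 0, -3], 0], [-1, [0, 0, -3.5], 0], [-1, [0, 0, -3.5], 0], [-1, [0, 0, -3.5], 0]])

```text
t: 8.43
ee_pos: [457.9, -320.7, 90.4]
eef_rot: [0.685, 0.729, 0.0, -0.002]
contact_force: [0.3, 0.3, -1.4]
width: 35.9
finger_force: 3.0
```

```bash
cat > look.py <<'E'
from h import *
import sys
o=status.get_obs(); print(o["t"],np.round(o["ee_pos"],1),round(o["width"],1),round(o["finger_force"],1),np.round(o["contact_force"],1))
g=o["ee_pos"]+np.array([0,0,19.]); out=[]
for n in ("side","wrist","scene"):
    im=viewer.capture(n); cv2.imwrite(f"pics/{sys.argv[1]}_{n}.png",im)
    for d in finder.trace(n,"relay_a"):
        m=d["pixels"].astype(np.uint8); c,wh,a=cv2.minAreaRect(cv2.findNonZero(m)); print(n,round(d["p"],2),np.round(d["rect"]),"rect",np.round(wh),round(a))
    print(n,"grip px",np.round(proj(n,g,o)),[(k,np.round(d["at"]).tolist(),round(d["p"],2)) for k in ("relay_a","relay_a_pins") for d in finder.mark_of(n,k)])
    u,v=np.clip(proj(n,g,o).astype(int),45,[467,339]); out.append(cv2.resize(im[v-45:v+45,u-45:u+45],(265,265),interpolation=cv2.INTER_CUBIC))
cv2.imwrite(f"pics/{sys.argv[1]}.png",np.hstack(out))
E
python3 look.py l1
```

```text
8.425 [ 457.9 -320.7   90.4] 35.9 3.0 [ 0.3  0.3 -1.4]
side 0.87 [274. 231.  14.  26.] rect [22. 14.] 90
side 0.67 [224. 278.  22.  36.] rect [33. 18.] 73
side 0.65 [309. 216.  14.  23.] rect [22. 15.] 90
side grip px [221. 270.] [('relay_a', [225.0, 285.0], 0.77), ('relay_a', [269.0, 233.0], 0.64), ('relay_a', [309.0, 221.0], 0.61), ('relay_a', [213.0, 237.0], 0.42)]
wrist 0.89 [466.  44.  91.  70.] rect [82. 75.] 17
wrist 0.83 [255.  37.  80.  73.] rect [54. 93.] 42
wrist 0.77 [251. 230.  56.  95.] rect [94. 57.] 90
wrist 0.3 [498.  35.  28.  30.] rect [27. 32.] 68
wrist grip px [251. 225.] [('relay_a', [248.0, 275.0], 0.86), ('relay_a', [280.0, 0.0], 0.85), ('relay_a', [444.0, 55.0], 0.65), ('relay_a_pins', [234.0, 49.0], 0.65)]
scene 0.82 [225. 229.  18.  24.] rect [19. 19.] 45
scene 0.8 [236. 194.  16.  23.] rect [18. 19.] 34
scene 0.6 [263. 150.  22.  25.] rect [23. 16.] 63
scene 0.46 [210. 117.  24.  14.] rect [16. 23.] 66
scene 0.42 [384. 202. 111.  96.] rect [104.  74.] 20
scene grip px [215. 115.] [('relay_a', [202.0, 115.0], 0.69), ('relay_a', [226.0, 232.0], 0.64), ('relay_a', [236.0, 199.0], 0.59), ('relay_a', [264.0, 156.0], 0.55)]
```

View pics/l1.png

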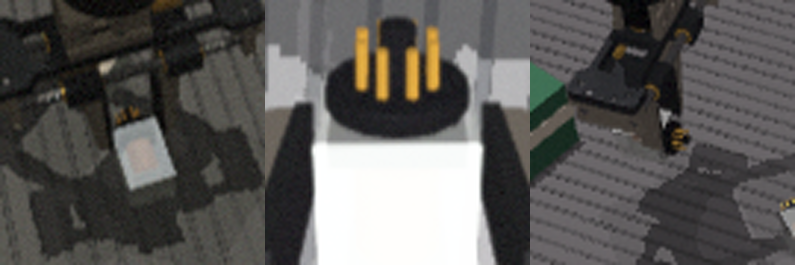

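Held level by friction, with no swing: relay horizontal, pins toward the camera. I'll set it back and take a thinner grip nearer the pin end of the cover, so gravity has more lever.

Call:
apply_moves(motion=[[-1, [0, 0, 2], 0], [-1, [0, 0, 3.2], 0], [-1, [0, 0, 3.42], 0], [-1, [0, 0, 3.42], 0], [0, [0, 0, 3.42], 0], [0, [0, 0, 3.42], 0], [0, [0.36, 0, 3.42], 0], [-1, [0.36, 0, 3.42], 0], [-1, [0.36, 0, 3.42], 0], [-1, [0.36, 0, 3.42], 0]], newtons=3)

```text
t: 10.28
ee_pos: [458.5, -312.5, 7.0]
eef_rot: [0.685, 0.729, 0.0, -0.0]
contact_force: [-0.7, 1.7, 0.5]
width: 35.4
finger_force: 3.0
```

Call:
apply_moves(motion=[[-1, [0, 0, 0], 0], [-1, [0, 0, -2.5], 0], [-1, [0, 0, -3.2], 0], [-1, [0, 0, -3.2], 0], [-1, [0, 0, -3.2], 0]])

```text
t: 10.9
ee_pos: [457.3, -311.8, 84.9]
eef_rot: [0.685, 0.729, 0.0, -0.002]
contact_force: [0.0, 0.3, -1.1]
width: 35.4
finger_force: 3.0
```

```bash
python3 look.py l2 | grep -v scene
```

```text
10.9 [ 457.3 -311.8   84.9] 35.4 3.0 [ 0.   0.3 -1.1]
side 0.85 [220. 267.  19.  31.] rect [27. 16.] 90
side 0.85 [274. 229.  18.  25.] rect [21. 14.] 90
side 0.78 [311. 216.  14.  24.] rect [23. 15.] 90
side grip px [220. 268.] [('relay_a', [272.0, 235.0], 0.88), ('relay_a', [308.0, 222.0], 0.88), ('relay_a', [218.0, 271.0], 0.68), ('relay_a', [211.0, 240.0], 0.41), ('relay_a', [247.0, 381.0], 0.26), ('relay_a_pins', [217.0, 263.0], 0.4)]
wrist 0.96 [256.  40.  80.  80.] rect [52. 95.] 43
wrist 0.89 [250. 206.  60.  76.] rect [59. 76.] 0
wrist 0.65 [251. 225.  30.  35.] rect [34. 31.] 90
wrist 0.61 [467.  54.  87.  72.] rect [67. 87.] 90
wrist grip px [251. 225.] [('relay_a', [282.0, 10.0], 0.9), ('relay_a', [448.0, 61.0], 0.83), ('relay_a', [252.0, 190.0], 0.69), ('relay_a_pins', [231.0, 63.0], 0.53)]
```

```bash
python3 - <<'E'
from h import *
o=status.get_obs(); g=o["ee_pos"]+np.array([0,0,19.])
for th in (0,30,60,90,110):
    t=np.radians(th); ax=np.array([0,np.cos(t),np.sin(t)]); lat=np.array([0,-np.sin(t),np.cos(t)])
    for k in (4,12):
        O=g-54*ax-k*lat; P=O+56*ax; print(th,k,[np.round(f).tolist() for n in ("side","wrist") for f in (proj(n,O,o),proj(n,P,o))])
a=cv2.imread("pics/l2_wrist.png")[130:300,170:330]; b=cv2.imread("pics/l2_side.png")[230:310,180:255]
cv2.imwrite("pics/l2c.png",np.hstack([cv2.resize(a,(400,425)),cv2.resize(b,(398,425),interpolation=cv2.INTER_CUBIC)]))
E
```

```text
0 4 [[226.0, 289.0], [220.0, 268.0], [247.0, 293.0], [252.0, 220.0]]
0 12 [[227.0, 291.0], [221.0, 270.0], [247.0, 287.0], [252.0, 216.0]]
30 4 [[226.0, 292.0], [220.0, 267.0], [248.0, 263.0], [252.0, 219.0]]
30 12 [[226.0, 292.0], [220.0, 267.0], [248.0, 255.0], [252.0, 210.0]]
60 4 [[225.0, 288.0], [220.0, 266.0], [249.0, 230.0], [252.0, 219.0]]
60 12 [[224.0, 286.0], [219.0, 265.0], [250.0, 221.0], [253.0, 207.0]]
90 4 [[222.0, 279.0], [220.0, 266.0], [252.0, 197.0], [252.0, 221.0]]
90 12 [[221.0, 277.0], [219.0, 263.0], [252.0, 188.0], [253.0, 209.0]]
110 4 [[220.0, 272.0], [220.0, 266.0], [253.0, 177.0], [252.0, 223.0]]
110 12 [[219.0, 269.0], [219.0, 262.0], [254.0, 169.0], [253.0, 213.0]]
```

View pics/l2c.png

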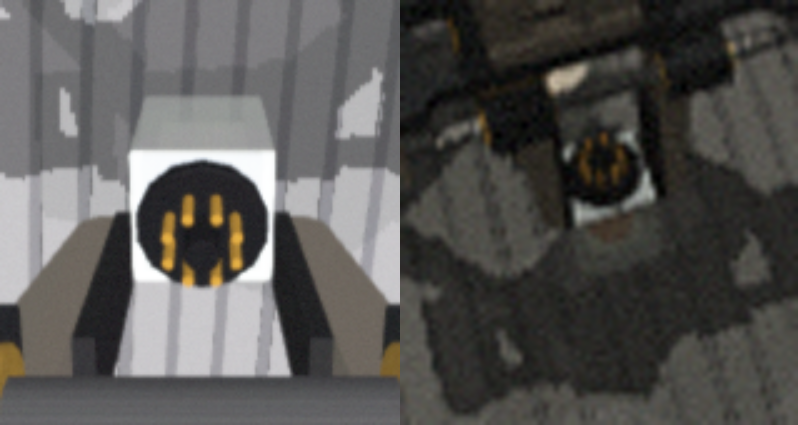

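It swung, pins up. In the left half the pins face is at crop y 150–282 and the closed-end front edge at y 96. I'll fit the tilt.

```bash
cat >> h.py <<'E'
from scipy.optimize import least_squares
def fit_tilt(o,pts,wts=None):
    """pts: list of ((a: axial 0/50, l: lat +-18, s: side +-18), (u,v)) in wrist image; returns x,y,z of origin (world), tilt deg (90 upright)"""
    R=Rn.from_quat(o["eef_rot"]).as_matrix(); tx,ty=R[:,0],R[:,1]; up=np.array([0,0,1.])
    def mod(p):
        t=p[3]; ax=np.cos(t)*tx+np.sin(t)*up; lat=-np.sin(t)*tx+np.cos(t)*up
        return [np.array(p[:3])+a*ax+l*lat+s*ty for (a,l,s),_ in pts]
    f=lambda p: np.concatenate([proj("wrist",X,o)-uv for X,(_,uv) in zip(mod(p),pts)])
    s=least_squares(f,[*(o["ee_pos"]+[0,0,-30]),1.4]); return s.x[:3],np.degrees(s.x[3]),np.abs(s.fun).max()
E
python3 - <<'E'
from h import *
o=status.get_obs()
c=lambda x,y:(170+x/2.5,130+y/2.5)
# lat + is -tx when upright ; front(camera, +tx) = lat -18
pts=[((50,-18,-18),c(132,150)),((50,-18,18),c(273,150)),((50,18,-18),c(132,281)),((50,18,18),c(272,281)),((0,-18,-18),c(145,97)),((0,-18,18),c(262,97))]
print(o["ee_pos"],fit_tilt(o,pts))
E
```

```text
[ 458.4486654  -312.81032493   86.97944788] (array([ 457.42102653, -300.51870427,   62.76495607]), np.float64(94.8276674389574), np.float64(1.270796415539678))
```

Relay is up: tilt 95°, closed end 24 mm below the TCP and 12 mm ahead of it. Firming the grip and carrying it to the carton lookout.

Call:
apply_moves(motion=[[-1, [0, 0, -1], 0], [-1, [1.5, 0.4, -2.5], 0.1], [-1, [4, 1, -2.96], 0.3], [-1, [6, 1.6, -2.96], 0.5], [-1, [8, 2.2, -2.96], 0.7], [-1, [10, 2.8, -2.96], 0.9], [-1, [12, 3.4, -2.96], 0.9], [-1, [13.5, 3.8, -2.96], 0.9], [-1, [14.27, 3.97, -2.96], 0.9], [-1, [14.27, 3.97, -2.96], 0.9]], newtons=6)

```text
t: 12.75
ee_pos: [535.1, 50.5, 161.0]
eef_rot: [0.728, 0.685, -0.0, 0.0]
contact_force: [0.5, -0.1, -0.3]
width: 35.7
finger_force: 6.0
```

```bash
cat > wells.py <<'E'
from h import *
o=status.get_obs(); print(o["t"],np.round(o["ee_pos"],1),round(o["width"],1),round(o["finger_force"],1))
im=viewer.capture("wrist"); cv2.imwrite(f"pics/wl{o['t']:.1f}.png",im)
for k,z in (("open_well_1",5),("packed_1",5),("carton",0),("relay_a",40)):
    for d in finder.mark_of("wrist",k): print(k,np.round(d["at"]),round(d["p"],2),np.round(unproj("wrist",d["at"],z,o)[:2],1))
E
python3 wells.py
```

```text
12.75 [535.1  50.5 161. ] 35.7 6.0
open_well_1 [191.  57.] 0.9 [475.6 189.4]
open_well_1 [248. 117.] 0.66 [535.4 119.5]
packed_1 [193. 118.] 0.89 [470.4 123.1]
packed_1 [248.  55.] 0.65 [540.1 187.7]
carton [221.  59.] 0.64 [508.4 186.5]
relay_a [251. 190.] 0.71 [534.6  38.2]
relay_a [216. 323.] 0.58 [ 478.3 -137.1]
```

Call:
apply_moves(motion=[[-1, [1.2, -0.06, 0], 0], [-1, [2.27, -0.12, 0], 0], [-1, [2.27, -0.12, 0], 0], [-1, [2.27, -0.12, 1], 0], [-1, [2.27, -0.12, 2.5], 0], [-1, [2.27, -0.12, 3.7], 0], [-1, [2.27, -0.12, 4.1], 0], [-1, [2.27, -0.12, 4.1], 0], [-1, [2.27, -0.12, 4.1], 0]])

```text
t: 14.12
ee_pos: [537.0, 106.0, 60.1]
eef_rot: [0.729, 0.684, 0.001, 0.001]
contact_force: [0.4, -0.8, -0.8]
width: 35.4
finger_force: 6.0
```

```bash
python3 wells.py
```

```text
14.125 [537.  106.   60.1] 35.4 6.0
open_well_1 [250. 179.] 0.6 [537. 121.]
open_well_1 [244.  22.] 0.59 [540.3 248.2]
open_well_1 [172. 112.] 0.56 [474.8 183.9]
packed_1 [167.  24.] 0.81 [479.4 250.4]
packed_1 [179. 182.] 0.7 [472.7 122.7]
packed_1 [252. 104.] 0.59 [543.1 185.5]
packed_1 [213. 107.] 0.2 [509.7 185.5]
carton [212. 108.] 0.65 [508.2 184.4]
relay_a [254. 191.] 0.65 [539.6 119.2]
```

Call:
apply_moves(motion=[[-1, [0, -0.05, 0.3], 0], [-1, [0, -0.05, 0.7], 0], [-1, [0, -0.05, 1.05], 0], [-1, [0, -0.05, 1.08], 0], [-1, [0, -0.05, 1.08], 0]])

```text
t: 15.0
ee_pos: [534.4, 106.4, 31.4]
eef_rot: [0.729, 0.685, -0.0, -0.0]
contact_force: [-0.2, -0.8, -1.7]
width: 35.2
finger_force: 6.0
```

Call:
apply_moves(motion=[[0, [0, 0, 0], 0], [0, [0, 0, 0], 0], [0, [0, 0, -0.5], 0], [0, [0, 0, -2], 0], [0, [0, 0, -4], 0], [0.3, [-2, 0, -5], 0], [0.3, [-3, 0, -5], 0]])

```text
t: 15.88
ee_pos: [531.9, 29.7, 160.8]
eef_rot: [0.729, 0.684, 0.002, 0.003]
contact_force: [0.6, -0.3, 0.2]
width: 59.6
finger_force: 0.0
```

```bash
python3 wells.py
```

```text
15.875 [531.9  29.7 160.8] 59.6 0.0
open_well_1 [190.  40.] 0.73 [474.8 186.1]
packed_1 [193. 101.] 0.79 [470.4 120.8]
packed_1 [253.  36.] 0.73 [545.  185.7]
packed_1 [432. 213.] 0.47 [765.6 -37.9]
carton [220.  39.] 0.75 [507.9 186.2]
relay_a [214. 312.] 0.94 [ 474.9 -140.3]
relay_a [248. 100.] 0.86 [534.6 116.7]
relay_a [325. 317.] 0.83 [ 617.  -158.5]
```

Relay 1 is in its well, at about (535,119). Next, look at relay_c and the second lying relay.

Call:
apply_moves(motion=[[0.6, [-2.4, 0.2, 0], 0], [0.6, [-4.8, 0.4, 0], 0], [0.6, [-7.2, 0.6, 0], 0], [0.6, [-9.6, 0.9, 0], 0], [0.6, [-11.95, 1.06, 0], 0], [0.6, [-11.95, 1.06, 0], 0], [0.6, [-11.95, 1.06, 0], 0]])

```text
t: 17.0
ee_pos: [537.6, -266.8, 156.0]
eef_rot: [0.729, 0.685, 0.0, -0.001]
contact_force: [-0.3, 0.5, 0.7]
width: 73.2
finger_force: 0.0
```

```bash
python3 - <<'E'
from h import *
o=status.get_obs(); print(o["t"],np.round(o["ee_pos"],1),round(o["width"],1))
im=viewer.capture("wrist"); cv2.imwrite("pics/v3.png",im)
for k in ("relay_a","relay_a_pins"):
    for d in finder.mark_of("wrist",k): print(k,np.round(d["at"]),round(d["p"],2),*[(z,np.round(unproj("wrist",d["at"],z,o)[:2],1).tolist()) for z in (0,18,56)])
for d in finder.trace("wrist","relay_a"):
    m=d["pixels"].astype(np.uint8); R=cv2.minAreaRect(cv2.findNonZero(m)); mean=im[d["pixels"]].mean(0)
    # bright (cover top) part
    b=(m>0)&(im.min(2)>215); r2=cv2.minAreaRect(cv2.findNonZero(b.astype(np.uint8))) if b.sum()>30 else None
    print(round(d["p"],2),np.round(R[0]),np.round(R[1]),round(R[2],1),"bgr",np.round(mean),"bright",None if r2 is None else np.round(cv2.boxPoints(r2),1).tolist())
E
```

```text
17.0 [ 537.6 -266.8  156. ] 73.2
relay_a [413.  83.] 0.96 (0, [731.5, -170.7]) (18, [721.8, -172.0]) (56, [701.4, -174.9])
relay_a [324. 101.] 0.95 (0, [629.3, -184.7]) (18, [624.8, -185.3]) (56, [615.4, -186.7])
relay_a [185.  82.] 0.91 (0, [468.1, -153.2]) (18, [471.8, -155.5]) (56, [479.7, -160.3])
relay_a_pins [158. 125.] 0.58 (0, [429.0, -199.6]) (18, [434.7, -199.5]) (56, [446.8, -199.3])
0.73 [430.  74.] [62. 48.] 11.3 bgr [177. 110.  59.] bright None
0.64 [166. 107.] [41. 63.] 34.3 bgr [209. 212. 213.] bright [[138.89999389648438, 108.4000015258789], [166.8000030517578, 71.30000305175781], [195.1999969482422, 92.69999694824219], [167.39999389648438, 129.8000030517578]]
```

```bash
python3 - <<'E'
from h import *
o=status.get_obs(); im=cv2.imread("pics/v3.png")
P,a,b,ang=line("wrist",[(138.9,108.4),(167.4,129.8),(195.2,92.7),(166.8,71.3)],o)
print("L2",np.round(P,1).tolist(),np.round(a,1),np.round(b,1),"closed end->",round(ang,1),round(np.linalg.norm(a-b),1))
print("px top c",proj("wrist",[629,-185,50],o),proj("wrist",[629,-185,0],o))
u,v=proj("wrist",[629,-185,50],o).astype(int)
s=im[v-40:v+40,u-40:u+40]; s=s[:max(0,80)]
for T in (190,215,235):
    b=(s.min(2)>T).astype(np.uint8); n,l,st,c=cv2.connectedComponentsWithStats(b)
    for i in range(1,n):
        if st[i,4]>60: 
            r_=cv2.minAreaRect(cv2.findNonZero((l==i).astype(np.uint8))); print(T,st[i].tolist(),np.round(r_[1],1),round(r_[2],1),np.round(cv2.boxPoints(r_)+[u-40,v-40],1).tolist())
g=cv2.resize(cv2.cvtColor(s,cv2.COLOR_BGR2GRAY),(40,40),interpolation=cv2.INTER_AREA)
print("\n".join("".join(" .:-=+*#%@"[min(9,int(x)//26)] for x in row) for row in g))
E
```

```text
L2 [[423.0, -181.3], [450.4, -205.3], [484.7, -169.1], [457.7, -146.4]] [ 436.7 -193.3] [ 471.2 -157.7] closed end-> -134.1 49.5
px top c [336.19113643  98.95669728] [323.90761443 101.49593931]
190 [20, 19, 37, 43, 345] [35.1 38.4] 11.3 [[315.7, 113.7], [323.2, 76.0], [357.6, 82.9], [350.1, 120.6]]
190 [46, 22, 16, 16, 79] [19.8  9.4] 49.1 [[342.0, 80.0], [349.1, 73.9], [362.1, 88.9], [355.0, 95.0]]
215 [21, 19, 36, 43, 287] [34.5 37.5] 11.3 [[316.0, 113.0], [323.3, 76.3], [357.2, 83.0], [349.8, 119.8]]
215 [51, 23, 11, 14, 65] [15.3  7.8] 56.3 [[346.5, 81.3], [353.0, 77.0], [361.5, 89.7], [355.0, 94.0]]
235 [25, 20, 16, 15, 77] [ 9.1 19.2] 51.3 [[315.3, 84.9], [330.3, 72.9], [336.0, 80.0], [321.0, 92.0]]
235 [21, 43, 12, 14, 71] [15.8  8.5] 55.3 [[312.0, 105.8], [319.0, 101.0], [328.0, 114.0], [321.0, 118.8]]
*************+********+********+********
*************+******************+*******
****+********+*****#***********+********
*************+*****************+********
*************+*****************+********
*************+******************+*******
*************+******************
[... 661 characters left out ...]
**+
-====++===+@@=====-+@+-**====**++*#**#*+
--===++===*@@#-===-=#==%#=-=#***+******+
---=======#@@@===========-=%##*++******+
----======#@@@%=========-=%@#**++***#*++
----===+=+%@@@@@+-======+%@@#**++******+
------==++*##%%@@%#***#@@@@%#**++******+
--------*****++***#%%%@@@@@%**+*+*****++
--------=**************##%%#****+****#++
---------*****++***************+***#***+
---------+****++**************+********+
--------=*****++*******+******++*******+
--------******++++************++*******+
-------=+=======--+***+*******++***#***+
------------------+***+**#****++******++
------------------+***++******++******++
------------------+***++****#*++******++
------------------+***++***##*++******++
```

```bash
python3 - <<'E'
from h import *
o=status.get_obs(); c=unproj("wrist",(336.8,98.4),50,o); print(c, tool_delta(o,[c[0],c[1],24]))
E
```

```text
[ 629.60797668 -184.49835742   50.        ] [3.49862025 3.47006937 5.29941035]
```

Call:
apply_moves(motion=[[0.6, [1.8, 1.8, 0], 0.6], [0.6, [3.5, 3.47, 0], 1.15], [0.6, [3.5, 3.47, 1], 1.15], [0.6, [3.5, 3.47, 2.5], 1.15], [0.6, [3.5, 3.47, 4.5], 1.15], [0.6, [3.5, 3.47, 5.3], 1.15], [0, [3.5, 3.47, 5.3], 1.15], [-1, [3.5, 3.47, 5.3], 1.15], [-1, [3.5, 3.47, 5.3], 1.15], [-1, [3.5, 3.47, 5.3], 1.15]], newtons=8)

```text
t: 18.45
ee_pos: [630.3, -186.8, 25.4]
eef_rot: [0.782, 0.624, 0.0, 0.001]
contact_force: [0.0, 0.4, -0.7]
width: 35.8
finger_force: 0.0
```

Call:
apply_moves(motion=[[-1, [0, 0, 0], 0], [-1, [0, 0, 0], 0]])

```text
t: 18.7
ee_pos: [629.9, -186.7, 25.0]
eef_rot: [0.782, 0.624, 0.0, 0.001]
contact_force: [-2.8, 0.9, 5.3]
width: 32.0
finger_force: 8.4
```

Width 32 means I have the base rather than the cover. Releasing, going 6 mm lower and gripping the cover.

Call:
apply_moves(motion=[[0, [0, 0, 0], 0], [0, [0, 0, 0], 0], [0, [0, 0, 0.25], 0], [0, [0, 0, 0.25], 0], [-1, [0, 0, 0.25], 0], [-1, [0, 0, 0.25], 0], [-1, [0, 0, 0.25], 0]], newtons=8)

```text
t: 19.58
ee_pos: [629.3, -186.3, 17.5]
eef_rot: [0.782, 0.624, -0.0, -0.0]
contact_force: [0.0, 0.1, -0.9]
width: 36.1
finger_force: 8.0
```

Call:
apply_moves(motion=[[-1, [0, 0, -1], 0], [-1, [0.5, 0, -3], 0], [-1, [2.5, -0.8, -5], -0.2], [-1, [4.5, -1.8, -5.3], -0.5], [-1, [6.5, -2.8, -5.3], -0.8], [-1, [8.5, -3.8, -5.3], -1.0], [-1, [10.5, -4.8, -5.3], -1.19], [-1, [12.0, -5.5, -5.3], -1.19], [-1, [12.5, -5.73, -5.3], -1.19], [-1, [12.5, -5.73, -5.3], -1.19]])

```text
t: 20.82
ee_pos: [559.0, 150.1, 150.2]
eef_rot: [0.727, 0.687, -0.0, 0.0]
contact_force: [-0.3, 1.1, -0.6]
width: 35.9
finger_force: 8.0
```

```bash
python3 wells.py; python3 - <<'E'
from h import *
o=status.get_obs(); print(np.degrees(np.arctan2(*Rn.from_quat(o["eef_rot"]).as_matrix()[1::-1,0])), tool_delta(o,[542.3,246.5,100]), tool_delta(o,[475.5,186.5,100]))
E
```

```text
20.825 [559.  150.1 150.2] 35.9 8.0
open_well_1 [230.  93.] 0.98 [540.8 246.4]
open_well_1 [178. 149.] 0.98 [474.7 187.3]
packed_1 [177.  92.] 0.8 [480.5 251.1]
packed_1 [183. 202.] 0.76 [472.6 121.8]
packed_1 [235. 146.] 0.6 [542.1 186.9]
carton [205. 148.] 0.83 [505.1 185.6]
relay_a [249. 210.] 0.78 [555.3 117.7]
86.6158309585802 [ 3.863114   -0.91416088  2.00567976] [ 1.30956962 -3.43982806  2.0063424 ]
```

Call:
apply_moves(motion=[[-1, [2, -0.5, 0], 0], [-1, [3.86, -0.94, 0], 0], [-1, [3.86, -0.94, 0], 0], [-1, [3.86, -0.94, 1.5], 0], [-1, [3.86, -0.94, 3], 0], [-1, [3.86, -0.94, 4], 0], [-1, [3.86, -0.94, 4.4], 0], [-1, [3.86, -0.94, 4.7], 0], [-1, [3.86, -0.94, 4.8], 0], [-1, [3.86, -0.94, 4.8], 0]])

```text
t: 22.32
ee_pos: [541.7, 247.8, 31.0]
eef_rot: [0.727, 0.687, 0.001, 0.0]
contact_force: [-0.1, 0.4, -1.1]
width: 36.1
finger_force: 8.0
```

Call:
apply_moves(motion=[[-1, [0, 0, 0.1], 0], [-1, [0, 0, 0.15], 0]])

```text
t: 22.58
ee_pos: [541.2, 247.9, 26.6]
eef_rot: [0.727, 0.687, 0.0, 0.0]
contact_force: [-0.6, -0.4, -1.3]
width: 35.9
finger_force: 8.0
```

Call:
apply_moves(motion=[[-1, [0, 0, 0.08], 0], [-1, [0, 0, 0.08], 0], [-0.05, [0, 0, 0.08], 0], [-0.05, [0, 0, 0.08], 0], [-0.05, [0, 0, -0.5], 0], [-0.05, [0, 0, -2.5], 0], [-0.05, [0, 0, -4.5], 0], [0.3, [-2, 0, -5], 0], [0.3, [-4, 0, -5], 0], [0.3, [-4, 0, -5], 0]])

```text
t: 23.82
ee_pos: [535.9, 145.5, 153.0]
eef_rot: [0.728, 0.685, 0.001, 0.001]
contact_force: [0.9, 0.0, 0.1]
width: 59.4
finger_force: 0.0
```

```bash
python3 wells.py
```

```text
23.825 [535.9 145.5 153. ] 59.4 0.0
open_well_1 [195. 144.] 0.72 [472.  186.9]
open_well_1 [252. 192.] 0.56 [536.3 123.6]
packed_1 [253. 140.] 0.82 [541.1 187.5]
packed_1 [202. 198.] 0.56 [472.8 120.8]
carton [225. 142.] 0.89 [507.4 186.7]
relay_a [252. 194.] 0.84 [536.1 130.3]
relay_a [250.  86.] 0.62 [540.9 245. ]
```

Call:
apply_moves(motion=[[0.3, [-2.2, -0.5, 0], 0.7], [0.3, [-4.4, -1.0, 0], 1.5], [0.3, [-6.6, -1.5, 0], 2.3], [0.3, [-8.8, -2.0, 0], 3.1], [0.3, [-11, -2.5, 0], 4.0], [0.3, [-13, -3.0, 1], 4.8], [0.3, [-13.9, -3.28, 2], 5.09], [0.3, [-13.9, -3.28, 2.5], 5.09], [0.3, [-13.9, -3.28, 2.5], 5.09]])

```text
t: 25.2
ee_pos: [433.5, -192.7, 88.2]
eef_rot: [0.92, 0.392, -0.0, -0.001]
contact_force: [-0.3, -0.1, 0.2]
width: 59.6
finger_force: 0.0
```

```bash
python3 - <<'E'
from h import *
o=status.get_obs(); print(o["t"],np.round(o["ee_pos"],1),round(o["width"],1),np.degrees(np.arctan2(*Rn.from_quat(o["eef_rot"]).as_matrix()[1::-1,0])),proj("wrist",[471.2,-157.7,36],o),proj("wrist",[436.7,-193.3,36],o))
im=viewer.capture("wrist"); cv2.imwrite("pics/v4.png",im)
b=(im.min(2)>225).astype(np.uint8); n,l,st,c=cv2.connectedComponentsWithStats(b)
for i in range(1,n):
    if st[i,4]>150:
        r_=cv2.minAreaRect(cv2.findNonZero((l==i).astype(np.uint8))); p=cv2.boxPoints(r_); print(st[i].tolist(),np.round(r_[1],1),round(r_[2],1),np.round(p,1).tolist(),np.round([unproj("wrist",q,36,o)[:2] for q in p],1).tolist())
g=cv2.resize(cv2.cvtColor(im[120:280,170:330],cv2.COLOR_BGR2GRAY),(53,40),interpolation=cv2.INTER_AREA)
print("\n".join("".join(" .:-=+*#%@"[min(9,int(x)//26)] for x in row) for row in g))
E
```

```text
25.2 [ 433.5 -192.7   88.2] 59.6 46.10718756907073 [254.68501488 138.14217956] [254.30271155 193.86279309]
[234, 139, 41, 56, 2162] [54.4 40.1] 88.4 [[233.89999389648438, 139.6999969482422], [274.0, 138.60000610351562], [275.5, 193.0], [235.39999389648438, 194.10000610351562]] [[457.4, -146.2], [482.9, -169.5], [451.1, -205.9], [424.3, -181.6]]
**+++*+======-============-------=*******++*******++*
****+++=======-=========----------+*******++*******+*
*****++========--========---------+********+++******+
******+-=========-======-----=====+*+*******+++******
+***+++----======---==++*********##*++********+++++++
=+++=----------------%@@@@@@@@@@@@@=------==+*=------
--=------------=-----%@@@@@@@@@@@@@=--------==-------
---------------------#@@@@@@@@@@@@@=-----------------
--==-----------------#@@@@@@@@@@@@@=--------==-------
--+*=-------=--------*@@@@@@@@@@@@@=--------+=-------
--+*=-------=--------*@@@@@@@@@@@@@=-------=+--------
--**=----------------*@@@@@@@@@@@@@=-------=*--------
--=*=----------------*@@@@@@@@@@@@@=-------=*=-------
---+=----------------*@@@@@@@@@@@@@=-------+*=-----
[... 706 characters left out ...]
=----:....+*+*######***#####*++*#####*+*#-....:----=
-----:.....+#****#####***#####**+*#####*+*-.....-----
-----......=###*+*#####***######*++*####**:......----
----.......=####*+*######***#####**+*####*:......:---
---:.......=######***#####***#####**+*####-.......:--
--:.......:++*#####*+*#####****#####***###*........--
--........+**+*#####****#####***#####**+*##-........-
-........:*##*++*#####*+*#####***######*+*#*........:
:........=####*++*#####***#####****#####*+**-........
.........+**####*++*#####***#####*+*#####***+........
:.......=**+*####*++*#####*+*#####****#####*+:.....::
::.....:*##*+*#####*++*####****#####***#####*=.......
:::....=####*++*####*++*#####*+*#####***#####*:......
```

Call:
apply_moves(motion=[[0.3, [-0.13, 0.13, 0], 0], [0.3, [-0.13, 0.13, 1.5], 0], [0.3, [-0.13, 0.13, 2.8], 0], [0.3, [-0.13, 0.13, 3.27], 0], [0.3, [-0.13, 0.13, 3.27], 0], [-1, [-0.13, 0.13, 3.27], 0], [-1, [-0.13, 0.13, 3.27], 0], [-1, [-0.13, 0.13, 3.27], 0], [-1, [-0.13, 0.13, 3.27], 0]], newtons=3)

```text
t: 26.38
ee_pos: [434.2, -199.4, 8.0]
eef_rot: [0.921, 0.391, 0.0, 0.001]
contact_force: [-0.9, 0.5, 3.2]
width: 35.1
finger_force: 3.0
```

Call:
apply_moves(motion=[[-1, [0, 0, 0], 0], [-1, [0, 0, 0], 0]])

```text
t: 26.62
ee_pos: [434.2, -199.4, 7.8]
eef_rot: [0.921, 0.391, 0.0, 0.001]
contact_force: [-0.4, 0.2, 4.6]
width: 35.1
finger_force: 3.0
```

Call:
apply_moves(motion=[[-1, [0, 0, -2.5], 0], [-1, [0, 0, -3.4], 0], [-1, [0, 0, -3.4], 0], [-1, [0, 0, -3.4], 0]])

```text
t: 27.12
ee_pos: [432.5, -198.0, 90.4]
eef_rot: [0.921, 0.391, -0.001, -0.001]
contact_force: [-0.6, 0.1, -1.8]
width: 34.0
finger_force: 3.0
```

```bash
cat > asc.py <<'E'
from h import *
o=status.get_obs(); print(o["t"],np.round(o["ee_pos"],1),round(o["width"],1),o["finger_force"])
im=viewer.capture("wrist"); cv2.imwrite(f"pics/a{o['t']:.1f}.png",im)
print([(k,np.round(d["at"]).tolist(),round(d["p"],2)) for k in ("relay_a","relay_a_pins") for d in finder.mark_of("wrist",k)])
g=cv2.resize(cv2.cvtColor(im[140:300,180:320],cv2.COLOR_BGR2GRAY),(70,54),interpolation=cv2.INTER_AREA)
print("\n".join("".join(" .:-=+*#%@"[min(9,int(x)//26)] for x in row) for row in g))
E
python3 asc.py
```

```text
27.125 [ 432.5 -198.    90.4] 34.0 2.9899374896194786
[('relay_a', [252.0, 175.0], 0.88), ('relay_a_pins', [253.0, 243.0], 0.68)]
*####*===----==========-----=========----===========---+*#######*=---=
=+++++=====----==========----==========----==========--=+*+***+*===---
---=========----==========----==========----==========----===========-
----==========----==========----==========----==========---===========
++===========================----==========----=========+++++=========
##**+++========================----==========----======*##***+========
####**+==============-==========----==========----=====####***+=======
#####**=--===========--===============++++++++=----====#####***=-=====
#######+----===========#%%%%%%%%%%%%%%%%%%%%%%%==----=+#######*=--====
#######*=----=========+%%%%%%%%%%%%%%%%%%%%%%%%+==----+#######*=----==
**#####*==----========+%%%%%%%%%%%%%%%%%%%%%%%%*====--+*######*==----=
+**####*====---=======*%%%%%%%@%@@@@@@%%%%%%%%%*=====-=***####*====---
*++**###+====--=======*%@@@@@@@@@@@@@@@@@@@@%@@*======+****###*=====--
***++*##+========-====*%@@@@@@@@@@@@@@@@@@@@%%@
[... 2163 characters left out ...]
-:::::....=####*****########****#########*=....:::::--======-
-=======--:::::....*######****#########***#########+....:::::--=======
-======---:::::...:*#######*****########****########:...:::::---======
--------:::::::::::-================================:::::::::::-------
::::::::::::::::::::::::::::::::::::::::::::::::::::::::::::::::::::::
----------------------------------------------------------------------
----------------------------------------------------------------------
----------------------------------------------------------------------
----------------------------------------------------------------------
----------------------------------------------------------------------
```

```bash
cat >> h.py <<'E'
def fit_tilt2(o,pts,sgn):
    """as fit_tilt, but pins point to sgn*tool x; also prints world lowest corners"""
    R=Rn.from_quat(o["eef_rot"]).as_matrix(); tx,ty=R[:,0]*sgn,R[:,1]; up=np.array([0,0,1.])
    ob=lambda p:(np.cos(p[3])*tx+np.sin(p[3])*up,-np.sin(p[3])*tx+np.cos(p[3])*up)
    P=lambda p,a,l,s: np.array(p[:3])+a*ob(p)[0]+l*ob(p)[1]+s*ty
    f=lambda p: np.concatenate([proj("wrist",P(p,*k),o)-uv for k,uv in pts])
    s=least_squares(f,[*(o["ee_pos"]+[0,0,-20]),1.0]); q=s.x
    t=lambda X:np.round(R.T@(X-o["ee_pos"]),1).tolist()
    print("origin tool",t(q[:3]),"tilt",round(np.degrees(q[3]),1),"res",np.abs(s.fun).max().round(1),"corner l-18",t(P(q,0,-18,0)),"l+18",t(P(q,0,18,0)),"pinface",t(P(q,50,18,0)),t(P(q,50,-18,0)))
E
python3 - <<'E'
from h import *
o=status.get_obs()
c=lambda col,row:(180+col*2,140+row*160/54)
# pins to -tool x; camera-side face = lat +18 (upper side when lying)
pts=[((0,18,-18),c(22.7,8)),((0,18,18),c(47.3,8)),((50,18,-18),c(21.7,25.5)),((50,18,18),c(49,25.5))]
fit_tilt2(o,pts,-1)
E
```

```text
origin tool [19.3, -0.5, 29.5] tilt 57.2 res 1.5 corner l-18 [4.2, -0.5, 39.3] l+18 [34.4, -0.6, 19.8] pinface [7.3, -0.7, -22.2] [-22.9, -0.7, -2.7]
```

Fit: 57° and needs 33° more. I'll drag the low closed-end edge on the bench toward tool +x to bring it upright.

Call:
apply_moves(motion=[[-1, [0, 0, 1.6], 0], [-1, [0, 0, 2.02], 0], [-1, [0.3, 0, 2.08], 0], [-1, [0.6, 0, 2.11], 0], [-1, [0.9, 0, 2.17], 0], [-1, [1.2, 0, 2.27], 0], [-1, [1.4, 0, 2.36], 0], [-1, [1.5, 0, 2.36], 0], [-1, [1.5, 0, 2.36], 0]])

```text
t: 28.4
ee_pos: [460.0, -172.0, 33.4]
eef_rot: [0.92, 0.391, 0.0, 0.0]
contact_force: [1.0, 0.4, 2.0]
width: 34.7
finger_force: 3.0
```

```bash
python3 asc.py
```

```text
28.4 [ 460.  -172.    33.4] 34.7 3.01846684490215
[('relay_a', [251.0, 184.0], 0.78), ('relay_a_pins', [254.0, 244.0], 0.77)]
===================++=+======----==============-=++*###########******#
=+==+++==++========+==========----===============+***###########******
-===+=+========--===============----==============****###########*****
--====+====+====----=============----=============+====+++++*######***
----===+=========----==============---==============---======+######**
=----==============----=============----==============---====+*****#++
===----=============----==============---==============---============
====-----=============----=============----==============---==========
======----=============-----============----==============---=========
+============================++++++++++++++***+=============-=++*****=
*======================#%%%%%%%%%%%%%%%%%%%%%%%=============+****####*
*======++=====-========%%%%%%%%%%%%%%%%%%%%%%%%=-============+*****###
*+============--=======%%%%%%%%%%%%%%%%%%%%%%%%+--===========*******##
**=====+=+++==----====+%%%%%%%%%%%%%%%%%%%%%%%%*---
[... 2159 characters left out ...]
-::::.....#%%#%#%%%##****######%%###****###:....::::--=======
========--::::....:###%%%######****###%%%#%#%#****##-....::::--=======
=======---::::....=**###%%##%####****##%#%#%###*****=....::::---======
----------::::::::-====++++++++++=====++++++++++====-::::::::---------
----------------------------------------------------------------------
----------------------------------------------------------------------
----------------------------------------------------------------------
----------------------------------------------------------------------
-----=--=---------------==------------------==-----=--------=-------=-
======================================================================
```

```bash
python3 - <<'E'
from h import *
o=status.get_obs()
c=lambda col,row:(180+col*2,140+row*160/54)
pts=[((0,18,-18),c(22.8,10)),((0,18,18),c(47.0,10)),((50,18,-18),c(21,26)),((50,18,18),c(50,26))]
fit_tilt2(o,pts,-1)
E
```

```text
origin tool [14.4, -0.6, 22.9] tilt 64.5 res 0.9 corner l-18 [-1.9, -0.6, 30.7] l+18 [30.6, -0.6, 15.2] pinface [9.1, -0.6, -29.9] [-23.4, -0.6, -14.5]
```

Call:
apply_moves(motion=[[-1, [0.15, 0, 0.1], 0], [-1, [0.3, 0, 0.14], 0], [-1, [0.5, 0, 0.2], 0], [-1, [0.7, 0, 0.27], 0], [-1, [0.9, 0, 0.33], 0], [-1, [1.1, 0, 0.36], 0], [-1, [1.3, 0, 0.36], 0]])

```text
t: 29.42
ee_pos: [481.6, -147.9, 23.4]
eef_rot: [0.92, 0.391, -0.001, -0.001]
contact_force: [-0.9, 0.1, -0.9]
width: 35.8
finger_force: 3.0
```

```bash
python3 asc.py
```

```text
29.425 [ 481.6 -147.9   23.4] 35.8 2.990460768342018
[('relay_a', [249.0, 211.0], 0.78), ('relay_a', [252.0, 246.0], 0.36), ('relay_a_pins', [252.0, 247.0], 0.8)]
==+++++======+++++++++++++===-===================+####################
+++++++++======++++++++======---=================+*###################
++++++++++======+++++==========--=================**##################
==++++++++++======================-===============+***###############*
==+++++++++===---=================-=====================+=+====+#####*
--=+=++++++=====---===============-============================+######
---==============----===============-===========================+****+
=----==============---================-===============================
==----==============----==============================================
====---===============---===============---===========================
==========++===========----===============-====================*##*#*#
=========================---================--=================+*#####
+====++===================----==============----==============+***####
*====++++===--
[... 2196 characters left out ...]
:::::....=%%%%#*****#%%%%####%#*****#%%%%%%=....:::::-=======
=======--:::::....*%%%%%%##***##%%%%%%%%%*****##%%%%*....:::::--======
======---:::::...:#%%%%%%%%#****#%%%%%%%%%#*****#%%%#:...:::::---=====
---------::::::::-++++++++++=====+++++++++++=====++++-::::::::--------
----------------------------------------------------------------------
----------------------------------------------------------------------
----------------------------------------------------------------------
=======--===--=--==-----====-======-==-====-=--=--===-=--==--=--=-===-
======================================================================
======================================================================
```

```bash
python3 - <<'E'
from h import *
o=status.get_obs()
c=lambda col,row:(180+col*2,140+row*160/54)
pts=[((0,18,-18),c(23,18.3)),((0,18,18),c(46.7,18.3)),((50,18,-18),c(21,26)),((50,18,18),c(50,26)),((50,-18,-18),c(21.7,43.3)),((50,-18,18),c(49.5,43.3))]
fit_tilt2(o,pts,-1)
E
```

```text
origin tool [-7.8, -0.4, 20.8] tilt 88.8 res 1.9 corner l-18 [-25.8, -0.4, 21.2] l+18 [10.2, -0.4, 20.5] pinface [9.1, -0.5, -29.5] [-26.9, -0.5, -28.8]
```

It stands upright on the bench (88.8°). Regripping centred and a bit lower.

Call:
apply_moves(motion=[[0, [0, 0, 0], 0], [0, [0, 0, 0], 0], [0, [-0.3, 0, 0.1], 0], [0, [-0.3, 0, 0.2], 0], [0, [-0.3, 0, 0.2], 0], [-1, [-0.3, 0, 0.2], 0], [-1, [-0.3, 0, 0.2], 0], [-1, [-0.3, 0, 0.2], 0]], newtons=8)

```text
t: 30.58
ee_pos: [477.1, -153.9, 19.2]
eef_rot: [0.92, 0.391, -0.0, -0.0]
contact_force: [0.3, -0.5, 0.4]
width: 35.8
finger_force: 8.0
```

Call:
apply_moves(motion=[[-1, [0, 0, -1], 0], [-1, [0, 0, -3], 0], [-1, [0.5, -0.5, -5], -0.5], [-1, [1.9, -1.7, -5.24], -1.3], [-1, [3.3, -2.9, -5.24], -2.2], [-1, [4.7, -4.1, -5.24], -3.1], [-1, [6.1, -5.3, -5.24], -4.0], [-1, [7.39, -6.39, -5.24], -4.8], [-1, [7.39, -6.39, -5.24], -5.07], [-1, [7.39, -6.39, -5.24], -5.07]])

```text
t: 31.82
ee_pos: [490.3, 90.4, 150.0]
eef_rot: [0.728, 0.686, -0.0, -0.0]
contact_force: [-0.3, 1.2, -0.8]
width: 35.9
finger_force: 8.0
```

```bash
python3 wells.py; python3 asc.py; python3 - <<'E'
from h import *
o=status.get_obs(); print(np.degrees(np.arctan2(*Rn.from_quat(o["eef_rot"]).as_matrix()[1::-1,0])), tool_delta(o,[475.2,187.3,31]))
E
```

```text
31.825 [490.3  90.4 150. ] 35.9 8.0
open_well_1 [237.  92.] 0.88 [480.5 187.6]
packed_1 [291.  93.] 0.97 [541.7 183. ]
packed_1 [236. 150.] 0.64 [473.7 122.4]
carton [260.  92.] 0.91 [506.9 186.8]
relay_a [249. 204.] 0.95 [486.8  65.6]
relay_a [287. 147.] 0.89 [530.7 126.1]
relay_a [464. 257.] 0.66 [735.6 -15. ]
relay_a [288.  28.] 0.62 [535.1 240.5]
32.075 [490.5  89.4 150.2] 35.8 7.991123199462891
[('relay_a', [247.0, 202.0], 0.85), ('relay_a', [289.0, 147.0], 0.83), ('relay_a', [286.0, 29.0], 0.66), ('relay_a_pins', [252.0, 235.0], 0.95), ('relay_a_pins', [288.0, 149.0], 0.51)]
=======-----====-=@@@@%*=---=*%@@@@#---=====--=+@@@@*-::::::-*@@@#--==
+======----=====-=@@%=:::::::::=%@@#--=======-=+@@#-::::::::::-#@#-===
=======-=###%%%*-=@#-:::=-:--:::-%@#--=======-=+@%:::::=+:-+-:::%#===-
========*###%%%*-=@-:::=#-:*=::::-@#--=====---=+@=:.:-::=::=-:::+*====
+======-+###%%%*--#::++:::.::=+:::##---=------=+%:..:+=....::+*===+=--
+======-+###%%%*--+::==::::..-+:..*#----------=+%:..:::..::::====++=--
+======-+##%%%%#--#::-=:.....:=:.:##----------=*@-..:+-.....:*#=+=+=--
+======-=##%%%%
[... 2677 characters left out ...]
=====
========-:::::....+#################################=....:::::--======
=======---::::...:##################################*:...:::::---=====
---------:::::::::=+++===+++++==+++++===+++++===+++==:::::::::--------
::::::::::::::::::::::::::::::::::::::::::::::::::::::::::::::::::::::
----------------------------------------------------------------------
----------------------------------------------------------------------
----------------------------------------------------------------------
----------------------------------------------------------------------
--====-===-====--======-=-=-===-=--==-==--=-==--================-=====
86.51208861990008 [ 3.86401253 -0.85088403  4.76800538]
```

```bash
python3 - <<'E'
from h import *
o=status.get_obs()
c=lambda col,row:(180+col*2,140+row*160/54)
pts=[((0,18,-18),c(22.8,15)),((0,18,18),c(46.8,15)),((50,18,-18),c(20.5,21)),((50,18,18),c(50,21)),((50,-18,-18),c(21,39)),((50,-18,18),c(49.7,39))]
fit_tilt2(o,pts,-1)
# placed relays: open-well & top-square check, all wrist
im=viewer.capture("wrist")
for n,X in (("relay1",(535.4,119.5)),("packed",(471.5,122))):
    u,v=proj("wrist",[*X,55],o); b=(im.min(2)>200).astype(np.uint8); m=np.zeros_like(b); cv2.circle(m,(int(u),int(v)),27,1,-1)
    r_=cv2.minAreaRect(cv2.findNonZero(b*m)); print(n,np.round(r_[0],1),np.round(r_[1],1),round(r_[2],1),np.round(unproj("wrist",r_[0],55,o),1))
E
```

```text
origin tool [0.6, -0.8, 19.9] tilt 90.8 res 1.6 corner l-18 [-17.4, -0.8, 19.7] l+18 [18.6, -0.8, 20.2] pinface [19.3, -0.8, -29.8] [-16.7, -0.8, -30.3]
relay1 [292.7 151.7] [34.4 42.3] 2.0 [535. 122.  55.]
packed [226.5 155.5] [35. 47.] 90.0 [467.4 122.2  55. ]
```

Call:
apply_moves(motion=[[-1, [2, -0.45, 0], 0], [-1, [3.84, -0.83, 0], 0], [-1, [3.84, -0.83, 0], 0], [-1, [3.84, -0.83, 1.5], 0], [-1, [3.84, -0.83, 3], 0], [-1, [3.84, -0.83, 4], 0], [-1, [3.84, -0.83, 4.4], 0], [-1, [3.84, -0.83, 4.7], 0], [-1, [3.84, -0.83, 4.9], 0], [-1, [3.84, -0.83, 4.95], 0]])

```text
t: 33.52
ee_pos: [476.0, 187.0, 26.8]
eef_rot: [0.728, 0.686, 0.0, 0.0]
contact_force: [-0.5, -0.1, -0.8]
width: 36.1
finger_force: 8.0
```

Call:
apply_moves(motion=[[-1, [0, 0, 0.06], 0], [-1, [0, 0, 0.06], 0], [-0.05, [0, 0, 0.06], 0], [-0.05, [0, 0, 0.06], 0], [-0.05, [0, 0, -0.5], 0], [-0.05, [0, 0, -2.5], 0], [-0.05, [0, 0, -4.5], 0], [0.3, [-2, 0, -5], 0], [0.3, [-4, 0, -5], 0], [0.3, [-4.5, 0, -5], 0]])

```text
t: 34.78
ee_pos: [469.2, 72.8, 152.8]
eef_rot: [0.729, 0.685, 0.001, 0.001]
contact_force: [0.5, -0.1, -1.0]
width: 59.8
finger_force: 0.0
```

```bash
python3 - <<'E'
from h import *
o=status.get_obs(); print(o["t"],o["ee_pos"],o["width"])
im=viewer.capture("wrist"); cv2.imwrite("pics/fin.png",im); sc=viewer.capture("scene"); sd=viewer.capture("side")
W={"r1":(535.4,119.5),"rc":(541.5,247.3),"r2":(475.5,187.5),"p1":(471.5,122.5),"p2":(541,186.5),"p3":(479.8,250.8)}
for n,X in W.items():
    # gold pin centroid & bright top; compare apparent shift vs expected pin centre at z=65
    out=[]
    for cam,I in (("wrist",im),("scene",sc),("side",sd)):
        e=proj(cam,[*X,68],o); H=I.astype(int); gold=((H[:,:,2]-H[:,:,0]>50)&(H[:,:,2]>110)).astype(np.uint8)
        m=np.zeros_like(gold); cv2.circle(m,tuple(int(round(t)) for t in e),16 if cam=="wrist" else 6,1,-1); p=np.argwhere(gold*m)
        out.append((cam,np.round(p.mean(0)[::-1]-e,1).tolist() if len(p) else None,len(p)))
    print(n,out)
for k in ("open_well_1","packed_1","relay_a"):
    print(k,[(c,np.round(d["at"]).tolist(),round(d["p"],2),np.round(unproj(c,d["at"],5,o)[:2]).tolist()) for c in ("wrist","scene") for d in finder.mark_of(c,k)])
g=cv2.resize(cv2.cvtColor(im[20:220,180:330],cv2.COLOR_BGR2GRAY),(75,66),interpolation=cv2.INTER_AREA)
print("\n".join("".join(" .:-=+*#%@"[min(9,int(x)//26)] for x in row) for row in g))
E
```

```text
34.775 [469.18317316  72.76668145 152.80014045] 59.84971431027669
r1 [('wrist', [0.4, -0.2], 129), ('scene', [2.2, -0.0], 6), ('side', None, 0)]
rc [('wrist', None, 0), ('scene', [0.3, -0.9], 8), ('side', [1.8, -1.4], 2)]
r2 [('wrist', [-1.4, -3.1], 131), ('scene', [0.9, -0.7], 6), ('side', [-3.4, -1.1], 1)]
p1 [('wrist', [1.9, 1.1], 89), ('scene', None, 0), ('side', None, 0)]
p2 [('wrist', [0.1, 0.4], 169), ('scene', [-0.3, -0.8], 7), ('side', None, 0)]
p3 [('wrist', [1.3, 14.4], 9), ('scene', [-0.3, -0.6], 8), ('side', None, 0)]
open_well_1 [('scene', [351.0, 209.0], 0.97, [539.0, 118.0]), ('scene', [382.0, 200.0], 0.9, [480.0, 189.0]), ('scene', [398.0, 226.0], 0.6, [541.0, 246.0])]
packed_1 [('wrist', [252.0, 134.0], 0.9, [473.0, 122.0]), ('wrist', [309.0, 73.0], 0.66, [542.0, 186.0]), ('wrist', [250.0, 10.0], 0.55, [480.0, 252.0]), ('scene', [405.0, 204.0], 0.85, [470.0, 251.0]), ('scene', [376.0, 218.0], 0.66, [542.0, 186.0]), ('scene', [359.0, 189.0], 0.58, [470.0, 123.0])]
relay_a [('wrist', [250.0, 71.0], 0.89, [476.0, 191.0]), ('wrist', [306.0, 8.0], 0.87, [540.0, 251.0]), 
[... 4560 characters left out ...]
*****++**+*#*+*+
******************************************************************+********
********************#***********#***#**#*********************+************#
******************************##****#*************************************#
***********************************+*******************#********#*****##**#
**********************+****************************************************
**********************+******************************+*****+***************
####***#####***#*************************************+*****+***************
####****=--=#########***######*####*#****************+*****-::=****+******#
#+===--:...-##########*#####*#*################************:...:--===+*###*
```

```bash
python3 -c "
from rig import r
print(r.finish_job())"
```

```text
the job is handed in; nothing more can be done
None
```

I stood all three relays pins up in the three open wells and handed the job in at about 35 s. The last camera check showed them in line with the packed relays, but `finish_job()` gave no verdict. The fingers briefly squeezed relay_c's base, not its pins, before I regripped by the cover, and I released each relay a few mm above its well floor.

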